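# Book in a returned gateway and hold its recessed reset

## Task

Book in the returned gateway (the flat grey metal box with two stub antennas): take the barcode scanner out of its desk stand, hold it steady for a second over the label on the box's lid, pointing straight down at the middle of the label from roughly 10 cm, and put it back in its stand. Then take the slim reset probe out of the tool rack, pass its thin tip through the reset hole in the lid and hold the recessed button fully down, without forcing it, for three seconds or more. Finish while still holding the button down with the probe in the gripper, and leave the rest of the bench as it is.

Things in the scene. Friction and masses are not known exactly. Their poses are not given: they have to be found in the camera images.
- label (a point): Middle of the barcode label (white paper with black bars, 40 x 60 mm, long side along y) on the gateway's lid, at lid level. The gateway is a grey metal box standing fixed on the bench, 130 (x) x 200 (y) x 50 mm high, with two dark stub antennas 102 mm high standing along its +x side. This point's axes are the gateway's: z up, x from the side with the sockets to the side with the antennas.
- reset_hole (a point): Centre of the reset hole's mouth, at lid level (50 mm over the bench), axes as the label's. The hole is the only open one in the lid: round, 12 mm across, with a thin raised ring round it, 114 mm from the label's middle along the lid's -y and 28 mm along its -x. The button's flat dark top (10.6 mm across) lies 10 mm below the mouth.
- reset (a joint): Travel of the recessed reset button, m: 0 up, 0.006 fully down (its stop). It sinks straight down against a spring: 1.4 N to start, 4.7 N at the bottom; it counts as down from 0.0045. It springs back when let go.
- stand: Scanner's desk stand, fixed on the bench: grey base plate 110 (x) x 100 (y) x 8 mm with an upright rectangular pocket in its middle, inside 48 (x) x 44 (y) mm, open at the top, rim 53 mm over the bench. Origin: centre of the underside; the pocket's floor is 8 mm above it. It may stand at the robot's left or right.
- scanner_grip (a point): Grip point of the cordless stick scanner, loose, 0.15 kg more or less, 150 mm long, which stands upright, nose down, in the stand with its axes along the stand's. The point is on its centre line, 110 mm above the nose (118 mm over the bench in the stand) and 40 mm below its top end. Here the dark handle is 32 (x) x 26 (y) mm; the grey head (lowest 44 mm) is 40 (x) x 36 (y) mm, so it has 4 mm of play all round in the pocket. z runs from the nose to the handle.
- scanner_nose (a point): Centre of the scanner's window, at its nose (lowest face in the stand). The scanner looks out along this point's -z. A reading needs the label's middle within 20 mm of this line (along x and y), 40 to 200 mm from the nose.
- rack: Dark steel tool rack, fixed on the bench: base 70 x 160 mm, top plate 50 (x) x 160 (y) mm, its upper face 75 mm over the bench, 12 mm thick, open below. Three 9 mm holes in a row along its y axis at -48, 0 and +48 mm hold the probe and two screwdrivers in any order, so fingers should close across the row, along its x axis. Origin: centre of the underside. It stands on the other side of the gateway from the scanner's stand.
- stylus_grip (a point): Middle of the handle of the reset probe, loose, 40 g, the slimmest tool in the rack: a straight, square, ribbed metal handle 14 x 14 x 60 mm over a thin pale shaft 5 mm across, 68 mm long, flat-ended. It stands upright, handle on the rack's plate; this point is 105 mm over the bench, 30 mm from both handle ends. z points up; x and y are square to the flats, along the rack's axes.
- stylus_tip (a point): End of the probe's thin shaft, 98 mm below the grip point on the same axis (7 mm over the bench in the rack). To come out of the rack it must rise 68 mm.
- driver_a: One of two like screwdrivers standing in the rack: grey waisted handle 20 mm across with a turning cap, top 137 mm over the bench; steel shaft 6 mm. Origin at its lower end. To be left alone.
- driver_b: The other screwdriver in the rack, same shape. To be left alone.
- breadboard: White breadboard 165 x 55 x 9 mm lying on the bench between the robot and the gateway. Origin under its middle. To be left alone.
- tub: Small clear plastic tub, 70 mm across, 50 mm high. Origin under its middle. To be left alone.
- spool: Solder spool, 58 mm across, 38 mm high. Origin under its middle. To be left alone.
- multimeter: Dark hand multimeter lying on its back, 155 x 75 x 34 mm. Origin under its middle. To be left alone.
- mouse: Dark computer mouse, 105 x 60 x 34 mm. Origin under its middle. To be left alone.
- parts_box: Small cardboard box 90 x 65 x 35 mm. Origin under its middle. To be left alone.

How it is judged (in metres and radians):
On the way, in this order (a step that is already met when the one before it is completed fails the run):
1. the gripper holds the scanner steady, upright within 0.5 rad, its line of sight within 20 mm of the label's middle from 40 to 200 mm away, for 0.8 s (contact force between the fingers and scanner above 0.5 N and x of label in the frame of scanner_nose between -0.02 and 0.02 m and y of label in the frame of scanner_nose between -0.02 and 0.02 m and z of label in the frame of scanner_nose between -0.2 and -0.04 m and angle between scanner_nose's own z axis and vertical below 0.5 rad and linear speed of scanner below 0.03 m/s), for 0.8 s.
2. the scanner stands in its stand again, let go of (x of scanner_nose in the frame of stand between -0.012 and 0.012 m and y of scanner_nose in the frame of stand between -0.012 and 0.012 m and z of scanner_nose in the frame of stand below 0.016 m and angle between scanner_nose's own z axis and vertical below 0.2 rad and contact force between the fingers and scanner below 0.05 N), for 0.2 s.
3. the probe, in the gripper, holds the reset button down through the hole for 2.5 s (value of joint reset above 0.0045 m and contact force between stylus and reset above 1.5 N and contact force between the fingers and stylus above 1 N and horizontal distance between stylus_tip and reset_hole below 0.006 m and z of stylus_tip in the frame of reset_hole below -0.012 m), for 2.5 s.
At the end, for the whole second after the job is handed in: The gripped probe (within 0.35 rad of upright) has its tip in the reset hole and holds the button at least 4.5 of 6 mm down with 1.5 to 30 N; the scanner stands let go in its stand, nose within 12 mm of the pocket's middle and 8 mm of its floor, within 0.2 rad of upright (all of step 2 and all of step 3 and contact force between stylus and reset below 30 N and angle between stylus_tip's own z axis and vertical below 0.35 rad); the arm keeps its last pose, push and grip.
It fails at once if the reset button is forced with more than 40 N (contact force between stylus and reset above 40 N).
It fails at once if a screwdriver in the rack is shifted or lifted by more than 30 mm (distance of any of driver_a, driver_b from where it was at the start of the episode above 0.03 m).
It fails at once if another thing lying on the bench is shifted by more than 30 mm (distance of any of breadboard, tub, spool, multimeter, mouse, parts_box from where it was at the start of the episode above 0.03 m).
It also fails if it takes over 67 s, if anything falls off the work surface, if the arm or the gripper's body presses on something with over 40 N, if the wrist force passes 120 N, or if a joint passes its speed limit or range.

## Robot

A 6-joint arm with a two-finger parallel gripper is mounted at the origin on the work surface. World frame = base frame: x ahead of the robot, y to its left, z up, the work surface at z = 0. Lengths are in mm, angles in degrees, forces in N, time in s.
With the tool pointing down it reaches from about 300 to 850 mm from the base axis. Payload 4.2 kg.
Tool frame: the origin (TCP) lies midway between the tips of the shut fingers; the grasp point (between the pads) lies 19 mm behind it; x points along the fingers, y is the direction in which the jaws open and shut, and the axes are right-handed (so a half turn about x gives the same grasp; the last joint's range is limited). The gripper opens to 91 mm and grips with 3 to 60 N. Pads are 32 mm wide; open, the fingers measure 118 mm over their backs; the gripper's body (76 mm by 178 mm) begins 60 mm behind the grasp point.
Start: joints at [-71.792, 18.312, 89.639, -0, 72.044, -1.146], TCP at [190.566, -542.52, 213.976] pointing down, gripper open.
Joint ranges: [-177.97, 177.97], [-48.28, 115.42], [12.27, 149.76], [-77.06, 257.06], [2.81, 150.46], [-146.56, 146.56]. Speed limits (degrees/s): [147.25, 147.25, 180, 180, 180, 180].

## Interface

Orientations are given as [roll, pitch, yaw] about the fixed x, y, z axes, in that order (R = Rz(yaw) Ry(pitch) Rx(roll)).
In Python, from workcell import * gives the robot as it stands.
- The arm moves only by the shell command python3 -m handwheel 'ROWS' [FORCE]. ROWS is a JSON object of lists of equal length, an entry for each row: "gripper": the closure, from 0 (fully open) to 1 (shut); "offset": the shift along the tool's x, y, z in mm, a list of three; "rot": the turn, a rotation vector about the tool's x, y, z in degrees, a list of three. A call has 1 to 5 rows; each row is the pose to reach, as a shift and turn from the pose commanded when the call began, along the tool's axes at that moment; what a row does not reach only later rows make up. A row lasts 1/12 s, in which the tool goes at most 41.7 mm and 7.16 degrees, less where a joint would pass 70% of its speed; a pose out of reach is approached as far as the arm can. A call with a gripper value outside its range is refused whole. The fingers move at their own pace and stop on an object; FORCE is the grip in N (left out, the last holds). Time passes only in rows, so rows that repeat a pose let the fingers close. It gives the time, the measured TCP pose, the force and the opening at its end, in the units of the state.
- state(): the state, without advancing time (a new reading comes with each control period).
- grab_frame(name): name is "side" or "top"; returns the picture (384x512x3 uint8, red, green, blue); there is no depth.
- camera_params(name): a dict with "fx", "fy", "cx", "cy" (pixels), "k1" (the pictures are not rectified: a ray, as slopes to the right and down, at radius r is drawn at 1 + k1 r^2 times it, then the intrinsics apply), "position" and "attitude" of the camera in the world. Camera axes: x right, y up, looking along -z (the intrinsics and any distortion apply to the point x, -y, -z); pixel columns grow to the right and rows downward; lengths in mm; the calibration is good to about 2 mm. A picture is of the moment at which its call begins. camera_params takes no time and is no camera call.
- job_done(): hands the job in, once; it reports no verdict.
The state is a dict: "time_s": time; "qpos": joint angles; "qvel": joint speeds; "effort": joint torques, N m; "ee_pos": TCP position; "ee_rot": TCP orientation; "force": force on the tool from outside, world axes, zero at the start; "torque": the same for the moment, N m; "gripper_width": finger opening in mm.
Only numpy, scipy, OpenCV 4.12 (cv2) and the standard library are available. Lean on these libraries where they do the work, as an engineer would, in place of code of your own. Each camera call takes 0.05 s, during which the arm holds its last target.

## Working session

There is one attempt and no reset: what is moved stays moved. The work goes in short steps, Python scripts to look and compute and a shell command to move; the robot and the scene stay as the last step left them, time stands still between calls to the robot, and variables do not carry over. Pictures are saved under pics/ and viewed, and the job is handed in when it is done.

```bash
ls; mkdir -p pics; python3 - <<'E'
from workcell import *
import cv2
for n in("side","top"):
    f=grab_frame(n); cv2.imwrite(f"pics/{n}0.png",cv2.resize(f[:,:,::-1],(800,600),interpolation=cv2.INTER_CUBIC)); cv2.imwrite(f"raw_{n}0.png",f[:,:,::-1]); print(camera_params(n))
print(state())
E
```

```text
pics
{'fx': 374.6370514125039, 'fy': 374.6370514125039, 'cx': 253.6351575349704, 'cy': 195.41275849776906, 'k1': -0.10571975159470812, 'position': array([ 381.84401348, -570.63112626,  837.35919136]), 'attitude': array([ 42.07032243,  -0.76422646, -13.47078634])}
{'fx': 421.788223586233, 'fy': 421.788223586233, 'cx': 256.46313829948997, 'cy': 186.87736261681601, 'k1': -0.019971078860546197, 'position': array([ 408.68635595,   76.35669557, 1378.59317967]), 'attitude': array([  6.25472023,  -1.10160467, -89.86479912])}
{'time_s': 0.1, 'qpos': array([-7.17944369e+01,  1.83488493e+01,  8.96993730e+01, -1.73409201e-03,
        7.20425106e+01, -1.14711016e+00]), 'qvel': array([ 0.02395728, -0.09172731, -0.10664918, -0.01605545,  0.05736113,
        0.03509332]), 'effort': array([ 6.69125857e-04, -4.13331234e+01, -2.32507002e+01,  7.29701528e-02,
        4.22407512e-02, -5.17898309e-05]), 'ee_pos': array([ 190.3866579 , -542.09722688,  213.19589863]), 'ee_rot': array([-90.10606468,  89.90925211, 109.24714451]), 'force': array([-0.24270535,  0.47136618,  0.24939906]), 'torque': array([-0.01400808,  0.02400997,  0.03959072]), 'gripper_width': 90.89297185670698}
```

View pics/side0.png

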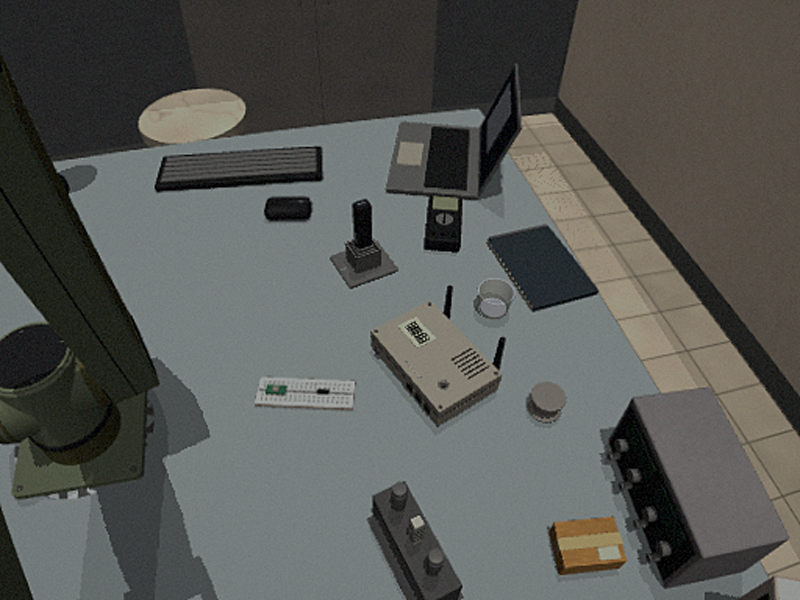

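View pics/top0.png

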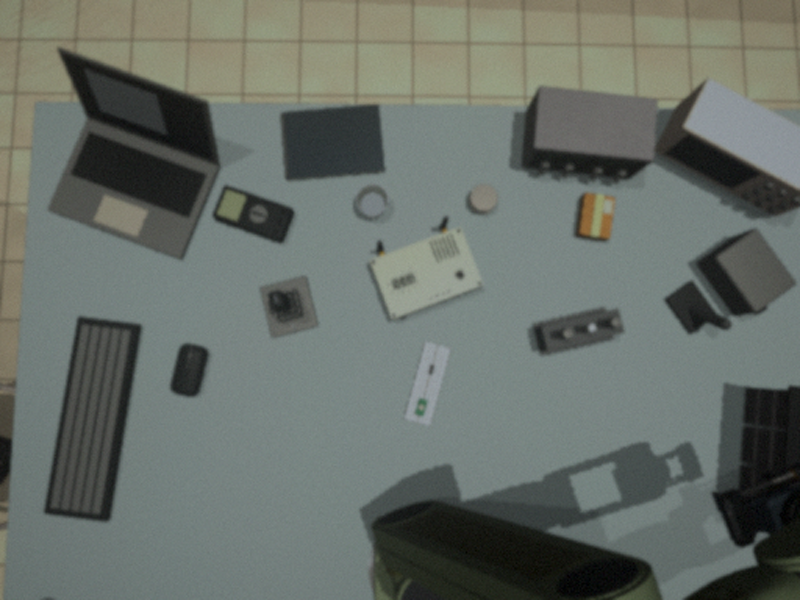

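```bash
cat > h.py <<'E'
import numpy as np, cv2
from scipy.spatial.transform import Rotation as Ro
from workcell import *
class Cam:
    def __init__(s,n):
        p=camera_params(n); s.p=p; s.R=Ro.from_euler('xyz',p['attitude'],degrees=True).as_matrix(); s.C=np.array(p['position'])
    def proj(s,X):
        c=(np.atleast_2d(X)-s.C)@s.R; u=c[:,:2]/-c[:,2:]; u[:,1]*=-1
        r2=(u**2).sum(1,keepdims=True); u=u*(1+s.p['k1']*r2)
        return u*[s.p['fx'],s.p['fy']]+[s.p['cx'],s.p['cy']]
    def ray(s,px,z):
        d=(np.atleast_2d(px)-[s.p['cx'],s.p['cy']])/[s.p['fx'],s.p['fy']]
        u=d.copy()
        for _ in range(30): u=d/(1+s.p['k1']*(u**2).sum(1,keepdims=True))
        D=np.c_[u[:,0],-u[:,1],-np.ones(len(u))]@s.R.T
        return s.C+D*((z-s.C[2])/D[:,2])[:,None]
def crop(img,x0,y0,w,h,k,name):
    c=cv2.resize(img[y0:y0+h,x0:x0+w],(w*k,h*k),interpolation=cv2.INTER_CUBIC)
    c=cv2.convertScaleAbs(c,alpha=1.5)
    for i in range(0,w,10): cv2.putText(c,str(x0+i),(i*k,10),0,.35,(0,255,255),1); cv2.line(c,(i*k,12),(i*k,18),(0,255,255),1)
    for i in range(0,h,10): cv2.putText(c,str(y0+i),(0,i*k+4),0,.35,(0,255,255),1); cv2.line(c,(24,i*k),(30,i*k),(0,255,255),1)
    cv2.imwrite(name,c)
E
python3 - <<'E'
from h import *
t=cv2.imread('raw_top0.png'); s=cv2.imread('raw_side0.png')
crop(t,160,140,160,75,5,'pics/c1.png')
crop(t,330,180,90,55,8,'pics/c2.png')
crop(s,200,120,130,155,4,'pics/c3.png'); crop(s,230,300,80,84,7,'pics/c4.png')
E
```

```text
(no output)
```

View pics/c1.png

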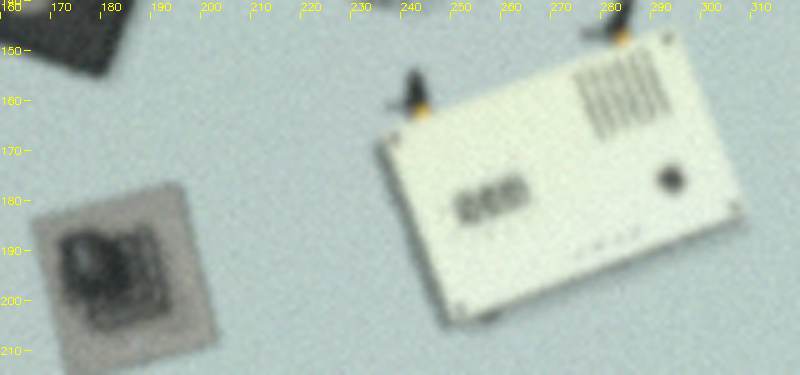

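View pics/c2.png

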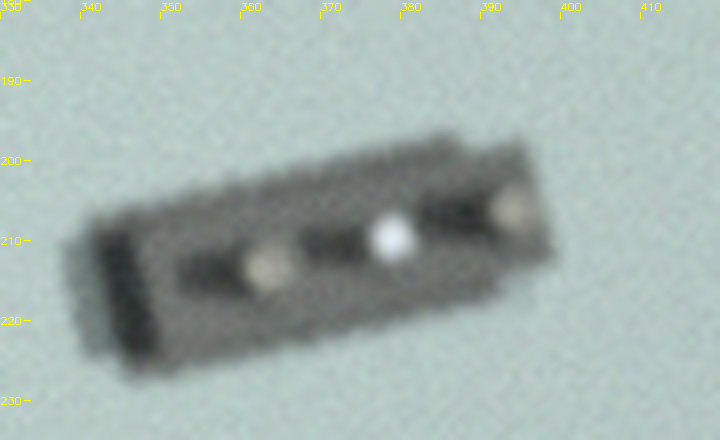

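View pics/c3.png

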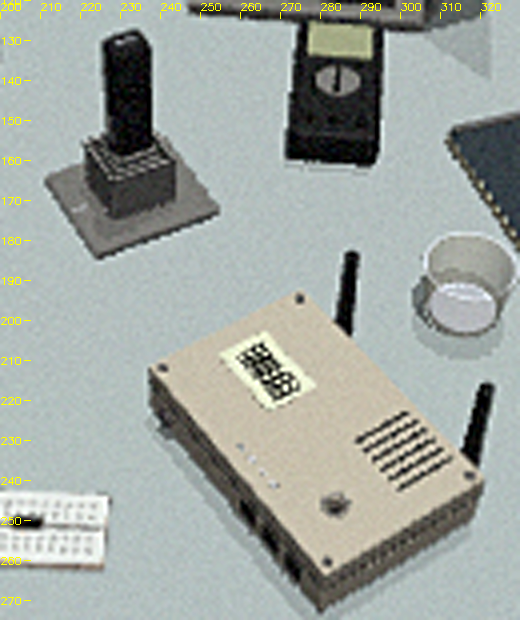

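View pics/c4.png

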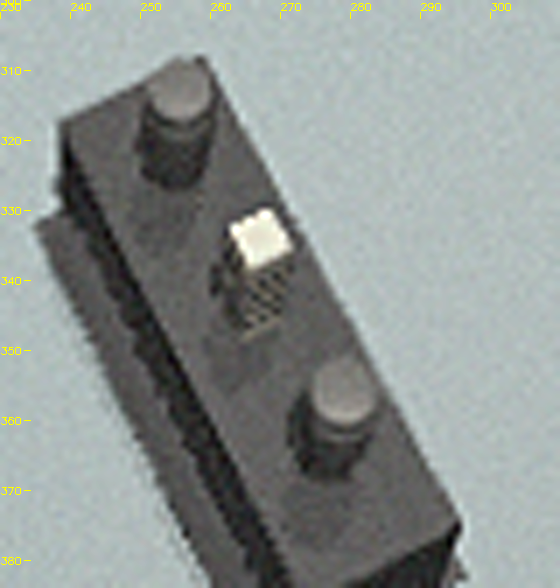

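```bash
python3 - <<'E'
from h import *
np.set_printoptions(precision=1,suppress=True)
T=Cam('top');S=Cam('side')
def tri(pt,ps):
    # two-ray closest
    a=T.ray([pt],0)[0];b=S.ray([ps],0)[0]
    d1=(a-T.C)/np.linalg.norm(a-T.C); d2=(b-S.C)/np.linalg.norm(b-S.C)
    M=np.c_[d1,-d2]; st=np.linalg.lstsq(M,S.C-T.C,rcond=None)[0]
    p1=T.C+st[0]*d1;p2=S.C+st[1]*d2
    return (p1+p2)/2,np.linalg.norm(p1-p2)
for n,pt,ps,z in [("label",(258,180),(267,212.5),50),("hole",(294.2,175.8),(283.75,246),50),("probe",(379,210),(267.3,334),135),("drvL",(363.5,213.5),(255.7,313.1),137),("drvR",(394.1,206.1),(279.3,356),137)]:
    print(n,T.ray([pt],z)[0],S.ray([ps],z)[0],*tri(pt,ps))
print('stand T',T.ray([(166.4,184),(196.4,176.6),(203.6,208),(173.6,215)],8))
print('stand S',S.ray([(211,165),(225,184.5),(254.75,172.75)],8))
print('scan top S',S.ray([(231.5,130)],158))
print('rack S',S.ray([(238.9,317.4),(258.6,308.1),(295.9,375)],75))
print('lid T',T.ray([(236,168),(295.5,145.5),(308.5,183),(249.5,204.5)],50))
print('lid S',S.ray([(237.3,211.7),(274.7,193.2),(320.5,238),(280,263.5)],50))
E
```

```text
label [576.4  46.3  50. ] [578.5  49.1  50. ] [576.7  46.3  53.7] 1.6747818146767786
hole [590.4 -69.   50. ] [591.8 -66.6  50. ] [590.4 -68.7  53.3] 0.9754005673349708
probe [ 477.6 -311.5  135. ] [ 480.9 -309.9  135. ] [ 478.9 -310.8  137.8] 3.031508042311589
drvL [ 467.  -264.3  137. ] [ 469.1 -264.   137. ] [ 468.  -264.2  137.7] 2.0695001606708394
drvR [ 489.2 -356.5  137. ] [ 491.4 -356.7  137. ] [ 490.3 -356.6  137.2] 2.1958336349771823
stand T [[567.1 344.2   8. ]
 [591.9 246.9   8. ]
 [489.3 221.8   8. ]
 [466.2 318.4   8. ]]
stand S [[463.9 313.5   8. ]
 [492.  218.    8. ]
 [592.9 247.8   8. ]]
scan top S [[530.4 287.2 158. ]]
rack S [[ 439.5 -238.3   75. ]
 [ 485.7 -227.    75. ]
 [ 522.5 -381.6   75. ]]
lid T [[ 614.5  116.4   50. ]
 [ 688.6  -73.9   50. ]
 [ 567.5 -114.4   50. ]
 [ 498.4   73.    50. ]]
lid S [[ 500.3   69.9   50. ]
 [ 618.2  113.1   50. ]
 [ 691.8  -64.5   50. ]
 [ 568.3 -114.1   50. ]]
```

```bash
cat >> h.py <<'E'
def goal(p,jawyaw=None):
    """offset (tool mm) and rotvec (tool deg) from measured pose to TCP p with tool x down, jaw axis at jawyaw (mod 180)"""
    s=state(); R=Ro.from_euler('xyz',s['ee_rot'],degrees=True); M=R.as_matrix()
    cur=np.degrees(np.arctan2(M[1,1],M[0,1]))
    y=cur if jawyaw is None else jawyaw+180*np.round((cur-jawyaw)/180)
    a=np.radians(y); Y=np.array([np.cos(a),np.sin(a),0]); X=np.array([0,0,-1.]); G=Ro.from_matrix(np.c_[X,Y,np.cross(X,Y)])
    np.set_printoptions(precision=2,suppress=True)
    print('t',s['time_s'],'pos',s['ee_pos'],'jawyaw',round(cur,2),'w',round(s['gripper_width'],1),'F',s['force'],'q',s['qpos'])
    print('offset',R.inv().apply(np.array(p)-s['ee_pos']),'rot',np.degrees((R.inv()*G).as_rotvec()),'tgt yaw',y)
    print('tool axes x,y,z (cols)\n',M)
E
python3 - <<'E'
from h import *
goal((529,283,260),14.5); goal((529,283,260),104.5)
E
```

```text
t 0.1 pos [ 190.39 -542.1   213.2 ] jawyaw -70.65 w 90.9 F [-0.24  0.47  0.25] q [-71.79  18.35  89.7   -0.    72.04  -1.15]
offset [ -45.75 -666.33 -592.91] rot [-85.15  -0.07   0.07] tgt yaw 14.5
tool axes x,y,z (cols)
 [[-0.    0.33 -0.94]
 [ 0.   -0.94 -0.33]
 [-1.   -0.   -0.  ]]
t 0.1 pos [ 190.39 -542.1   213.2 ] jawyaw -70.65 w 90.9 F [-0.24  0.47  0.25] q [-71.79  18.35  89.7   -0.    72.04  -1.15]
offset [ -45.75 -666.33 -592.91] rot [4.85 0.   0.09] tgt yaw -75.5
tool axes x,y,z (cols)
 [[-0.    0.33 -0.94]
 [ 0.   -0.94 -0.33]
 [-1.   -0.   -0.  ]]
```

```bash
python3 -m handwheel '{"gripper":[0,0,0,0,0],"offset":[[-46,-666,-593],[-46,-666,-593],[-46,-666,-593],[-46,-666,-593],[-46,-666,-593]],"rot":[[-85,0,0],[-85,0,0],[-85,0,0],[-85,0,0],[-85,0,0]]}' 30
python3 -c "
from h import *
goal((529,283,260),14.5)"
```

```text
time_s: 0.52
ee_pos: [269.7, -348.0, 224.3]
ee_rot: [-125.8, 90.0, 109.6]
force: [1.2, 0.4, 0.4]
gripper_width: 91.0
t 0.5167 pos [ 269.66 -348.03  224.35] jawyaw -34.54 w 91.0 F [1.19 0.44 0.36] q [-53.74   5.67 104.77   0.01  69.61 -19.2 ]
offset [ -35.24 -144.17 -666.86] rot [-49.04  -0.04   0.02] tgt yaw 14.5
tool axes x,y,z (cols)
 [[-0.    0.82 -0.57]
 [ 0.   -0.57 -0.82]
 [-1.   -0.   -0.  ]]
```

```bash
python3 -m handwheel '{"gripper":[0,0,0,0,0],"offset":[[-36,-144,-667],[-36,-144,-667],[-36,-144,-667],[-36,-144,-667],[-36,-144,-667]],"rot":[[-49,0,0],[-49,0,0],[-49,0,0],[-49,0,0],[-49,0,0]]}'
python3 -c "
from h import *
goal((529,283,260),14.5)"
```

```text
time_s: 0.93
ee_pos: [349.7, -156.1, 235.7]
ee_rot: [46.1, 90.0, -42.6]
force: [0.5, -0.3, 0.7]
gripper_width: 91.0
t 0.9333 pos [ 349.69 -156.06  235.68] jawyaw 1.3 w 91.0 F [ 0.48 -0.33  0.71] q [-25.77  -0.28 109.45  -0.    70.82 -27.07]
offset [ -24.35  189.2  -434.9 ] rot [-13.2    0.01  -0.  ] tgt yaw 14.5
tool axes x,y,z (cols)
 [[ 0.    1.    0.02]
 [-0.    0.02 -1.  ]
 [-1.    0.    0.  ]]
```

```bash
python3 -m handwheel '{"gripper":[0,0,0,0,0],"offset":[[-24,189,-435],[-24,189,-435],[-24,189,-435],[-24,189,-435],[-24,189,-435]],"rot":[[-13.2,0,0],[-13.2,0,0],[-13.2,0,0],[-13.2,0,0],[-13.2,0,0]]}'
python3 -c "
from h import *
goal((529,283,260),14.5)"
```

```text
time_s: 1.35
ee_pos: [429.4, 36.3, 246.2]
ee_rot: [-16.2, 90.0, -92.0]
force: [1.1, 0.1, 0.3]
gripper_width: 90.9
t 1.35 pos [429.39  36.28 246.18] jawyaw 14.2 w 90.9 F [1.13 0.13 0.3 ] q [  3.31   3.92 103.5   -0.02  72.58 -10.88]
offset [ -13.9   157.09 -214.74] rot [-0.3   0.02  0.01] tgt yaw 14.5
tool axes x,y,z (cols)
 [[-0.    0.97  0.25]
 [-0.    0.25 -0.97]
 [-1.   -0.    0.  ]]
```

```bash
python3 -m handwheel '{"gripper":[0,0,0,0,0],"offset":[[-14,157,-215],[-14,157,-215],[-14,157,-215],[-14,157,-215],[-14,157,-215]],"rot":[[-0.3,0,0],[-0.3,0,0],[-0.3,0,0],[-0.3,0,0],[-0.3,0,0]]}'
python3 -c "
from h import *
goal((529,283,180),14.5)"
```

```text
time_s: 1.77
ee_pos: [507.2, 229.2, 256.7]
ee_rot: [-61.4, 89.9, -136.9]
force: [1.0, -1.3, -0.1]
gripper_width: 91.5
t 1.7667 pos [507.24 229.18 256.75] jawyaw 14.51 w 91.5 F [ 1.03 -1.26 -0.05] q [23.14 15.31 87.74 -0.02 77.    8.64]
offset [ 76.7   34.62 -46.69] rot [0.01 0.03 0.05] tgt yaw 14.5
tool axes x,y,z (cols)
 [[-0.    0.97  0.25]
 [-0.    0.25 -0.97]
 [-1.   -0.    0.  ]]
```

Move above the scanner at TCP z=180 (22 mm above its top) and look.

```bash
python3 -m handwheel '{"gripper":[0,0,0,0,0],"offset":[[0,34.6,-46.7],[0,34.6,-46.7],[77,34.6,-46.7],[77,34.6,-46.7],[77,34.6,-46.7]],"rot":[[0,0,0],[0,0,0],[0,0,0],[0,0,0],[0,0,0]]}'
python3 - <<'E'
from h import *
goal((529,283,99),14.5)
s=grab_frame('side')[:,:,::-1];t=grab_frame('top')[:,:,::-1]
crop(s,180,60,110,130,5,'pics/c5.png'); crop(t,140,140,100,90,6,'pics/c6.png')
E
```

```text
time_s: 2.18
ee_pos: [524.4, 279.2, 172.3]
ee_rot: [-76.8, 89.1, -152.3]
force: [-0.8, -1.0, -0.7]
gripper_width: 91.0
t 2.1833 pos [524.44 279.16 172.29] jawyaw 14.53 w 91.0 F [-0.8  -1.02 -0.71] q [26.92 22.11 90.06 -0.01 68.76 12.4 ]
offset [73.18  6.53 -2.84] rot [0.03 0.21 0.9 ] tgt yaw 14.5
tool axes x,y,z (cols)
 [[-0.01  0.97  0.25]
 [-0.01  0.25 -0.97]
 [-1.   -0.02  0.  ]]
```

View pics/c5.png

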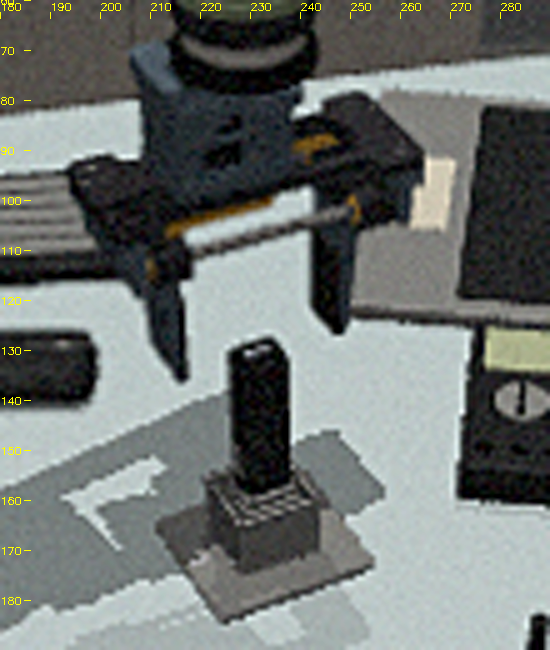

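View pics/c6.png

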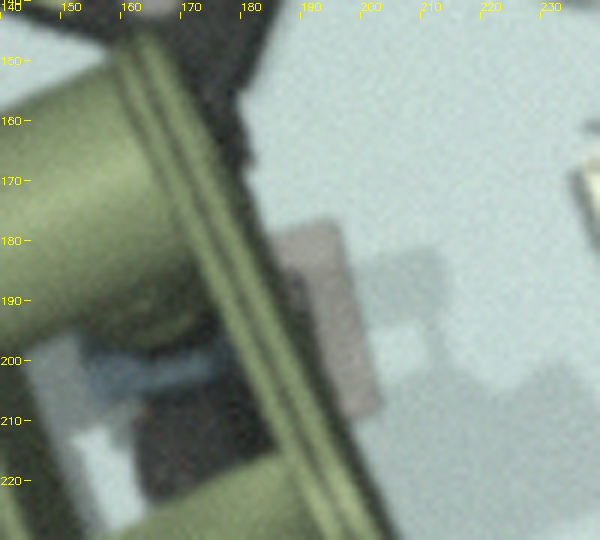

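```bash
python3 - <<'E'
from h import *
S=Cam('side')
goal((529,283,99),14.5)
s=state(); M=Ro.from_euler('xyz',s['ee_rot'],degrees=True).as_matrix()
p=s['ee_pos']
print(S.proj([p,p+M[:,1]*45.5,p-M[:,1]*45.5,p+M[:,1]*59,p-M[:,1]*59]))
print('scanner top expected',S.proj([[529,283,158],[529,283,118]]))
c,sn=np.cos(np.radians(14.5)),np.sin(np.radians(14.5))
A=np.array([[c,-sn],[sn,c]])
print(S.proj([[*(np.array([529,283])+A@np.array(v)),158] for v in [(16,13),(16,-13),(-16,-13),(-16,13)]]))
E
```

```text
t 2.2833 pos [528.49 280.67 179.39] jawyaw 14.47 w 91.0 F [ 1.42 -0.12  0.87] q [26.87 21.8  89.46 -0.   68.91 12.4 ]
offset [80.39  1.31 -2.18] rot [-0.03  0.04  0.17] tgt yaw 14.5
tool axes x,y,z (cols)
 [[-0.    0.97  0.25]
 [-0.    0.25 -0.97]
 [-1.   -0.    0.  ]]
[[231.06 125.52]
 [245.25 121.17]
 [216.47 130.01]
 [249.38 119.91]
 [212.07 131.37]]
scanner top expected [[231.3  130.94]
 [231.69 141.6 ]]
[[234.3  126.94]
 [238.23 131.86]
 [228.22 135.04]
 [224.4  130.03]]
```

```bash
python3 -m handwheel '{"gripper":[0,0,0,0,0],"offset":[[20,1,-2],[40,1,-2],[60,1,-2],[75,1,-2],[81,1,-2]],"rot":[[0,0,0],[0,0,0],[0,0,0],[0,0,0],[0,0,0]]}'
python3 -m handwheel '{"gripper":[0,0.3,0.45,0.55,0.65],"offset":[[0,0,0],[0,0,0],[0,0,0],[0,0,0],[0,0,0]],"rot":[[0,0,0],[0,0,0],[0,0,0],[0,0,0],[0,0,0]]}' 25
python3 -m handwheel '{"gripper":[0.7,0.8,0.8,0.8,0.8],"offset":[[0,0,0],[0,0,0],[0,0,0],[0,0,0],[0,0,0]],"rot":[[0,0,0],[0,0,0],[0,0,0],[0,0,0],[0,0,0]]}' 25
python3 -c "
from h import *
goal((529,283,99),14.5)"
```

```text
time_s: 2.7
ee_pos: [530.2, 283.1, 99.9]
ee_rot: [99.7, 89.9, 24.1]
force: [-1.8, 0.0, 0.3]
gripper_width: 90.7
time_s: 3.12
ee_pos: [530.1, 283.4, 100.3]
ee_rot: [99.7, 89.9, 24.2]
force: [0.1, 0.3, 0.3]
gripper_width: 67.5
time_s: 3.53
ee_pos: [529.5, 283.1, 99.0]
ee_rot: [-7.8, 90.0, -83.3]
force: [0.6, 0.1, 0.8]
gripper_width: 34.1
t 3.5333 pos [529.53 283.14  99.03] jawyaw 14.48 w 34.1 F [0.6  0.15 0.78] q [27.04 25.78 95.57 -0.01 58.65 12.57]
offset [ 0.03 -0.55 -0.  ] rot [-0.02  0.01  0.  ] tgt yaw 14.5
tool axes x,y,z (cols)
 [[ 0.    0.97  0.25]
 [-0.    0.25 -0.97]
 [-1.   -0.    0.  ]]
```

```bash
python3 -m handwheel '{"gripper":[1,1,1,1,1],"offset":[[0,0,0],[0,0,0],[0,0,0],[0,0,0],[0,0,0]],"rot":[[0,0,0],[0,0,0],[0,0,0],[0,0,0],[0,0,0]]}' 30
python3 -m handwheel '{"gripper":[1,1,1,1,1],"offset":[[-10,0,0],[-30,0,0],[-60,0,0],[-100,0,0],[-141,0,0]],"rot":[[0,0,0],[0,0,0],[0,0,0],[0,0,0],[0,0,0]]}' 30
python3 - <<'E'
from h import *
goal((576.5,47.5,241),14.5)
cv2.imwrite('pics/s7.png',cv2.resize(grab_frame('side')[:,:,::-1],(800,600)))
E
```

```text
time_s: 3.95
ee_pos: [529.4, 283.1, 98.9]
ee_rot: [-52.8, 90.0, -128.3]
force: [-0.3, -0.2, -0.7]
gripper_width: 31.7
time_s: 4.37
ee_pos: [528.6, 282.7, 241.3]
ee_rot: [-75.7, 89.9, -151.2]
force: [1.9, -0.2, -2.1]
gripper_width: 31.8
t 4.3667 pos [528.6  282.7  241.29] jawyaw 14.47 w 31.8 F [ 1.86 -0.23 -2.13] q [27.04 19.77 83.51 -0.   76.87 12.57]
offset [  0.48 -12.4  239.7 ] rot [-0.03  0.04  0.14] tgt yaw 14.5
tool axes x,y,z (cols)
 [[-0.    0.97  0.25]
 [-0.    0.25 -0.97]
 [-1.   -0.    0.  ]]
```

View pics/s7.png

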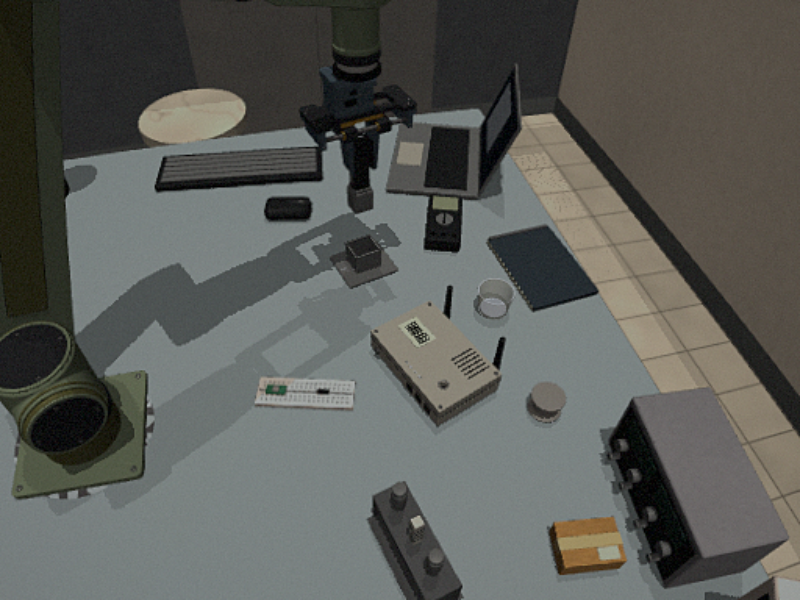

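```bash
python3 -m handwheel '{"gripper":[1,1,1,1,1],"offset":[[0,-1,20],[0,-3,50],[0,-5,85],[0,-7,120],[0,-9,155]],"rot":[[0,0,0],[0,0,0],[0,0,0],[0,0,0],[0,0,0]]}'
python3 -m handwheel '{"gripper":[1,1,1,1,1],"offset":[[0,-1,30],[0,-2,55],[0,-3.5,75],[0,-3.5,85],[0,-3.5,85]],"rot":[[0,0,0],[0,0,0],[0,0,0],[0,0,0],[0,0,0]]}'
python3 -m handwheel '{"gripper":[1,1,1,1,1],"offset":[[0,0,0],[0,0,0],[0,0,0],[0,0,0],[0,0,0]],"rot":[[0,0,0],[0,0,0],[0,0,0],[0,0,0],[0,0,0]]}'
python3 - <<'E'
from h import *
goal((576.5,47.5,241),14.5)
f=grab_frame('side')[:,:,::-1]
S=Cam('side'); print(S.proj([[577.5,48,50],[577.5,48,150]]))
crop(f,200,60,150,140,5,'pics/c8.png')
E
```

```text
time_s: 4.83
ee_pos: [559.4, 129.5, 240.6]
ee_rot: [73.0, 90.0, -2.5]
force: [0.4, -0.4, -0.7]
gripper_width: 31.8
time_s: 5.25
ee_pos: [577.7, 45.9, 240.4]
ee_rot: [27.2, 90.0, -48.5]
force: [-0.1, -0.3, -1.1]
gripper_width: 31.7
time_s: 5.67
ee_pos: [577.2, 48.6, 240.1]
ee_rot: [-137.1, 90.0, 147.4]
force: [-0.4, 0.2, -1.3]
gripper_width: 32.3
t 5.6667 pos [577.22  48.56 240.1 ] jawyaw 14.55 w 32.3 F [-0.44  0.19 -1.26] q [  3.67  17.86  86.5    0.    75.65 -10.88]
offset [-0.9  -0.97  0.85] rot [ 0.05 -0.    0.  ] tgt yaw 14.5
tool axes x,y,z (cols)
 [[-0.    0.97  0.25]
 [ 0.    0.25 -0.97]
 [-1.   -0.   -0.  ]]
[[266.75 212.88]
 [268.31 187.68]]
```

View pics/c8.png

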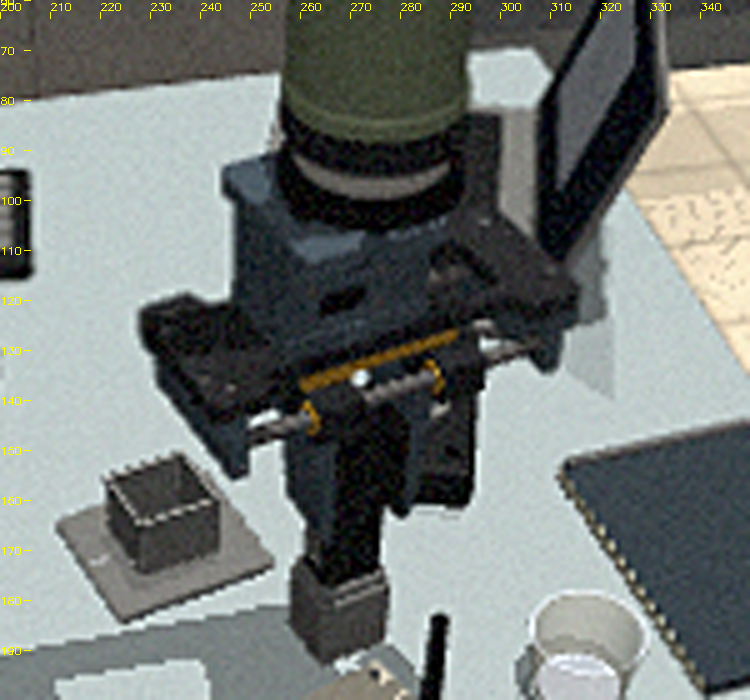

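```bash
for i in 1 2 3; do python3 -m handwheel '{"gripper":[1,1,1,1,1],"offset":[[0,0,0],[0,0,0],[0,0,0],[0,0,0],[0,0,0]],"rot":[[0,0,0],[0,0,0],[0,0,0],[0,0,0],[0,0,0]]}'|head -2; done
python3 - <<'E'
from h import *
goal((529.5,283,241),14.5)
S=Cam('side');T=Cam('top')
print(S.ray([(221,155.6),(236.6,151),(243.6,161.6),(228,167),(232.3,158.8)],53))
t=grab_frame('top')[:,:,::-1]
crop(t,140,160,90,70,8,'pics/c9.png')
E
```

```text
time_s: 6.13
ee_pos: [577.4, 47.6, 240.1]
time_s: 6.55
ee_pos: [577.4, 47.6, 240.1]
time_s: 6.97
ee_pos: [577.4, 47.7, 240.1]
t 6.9667 pos [577.39  47.66 240.1 ] jawyaw 14.48 w 32.0 F [-0.14  0.17 -0.64] q [  3.58  17.86  86.5   -0.01  75.64 -10.89]
offset [  -0.92   12.46 -239.85] rot [-0.02  0.01  0.  ] tgt yaw 14.5
tool axes x,y,z (cols)
 [[ 0.    0.97  0.25]
 [-0.    0.25 -0.97]
 [-1.   -0.    0.  ]]
[[496.6  300.85  53.  ]
 [548.49 311.38  53.  ]
 [559.49 258.42  53.  ]
 [508.25 245.37  53.  ]
 [528.11 278.55  53.  ]]
```

View pics/c9.png

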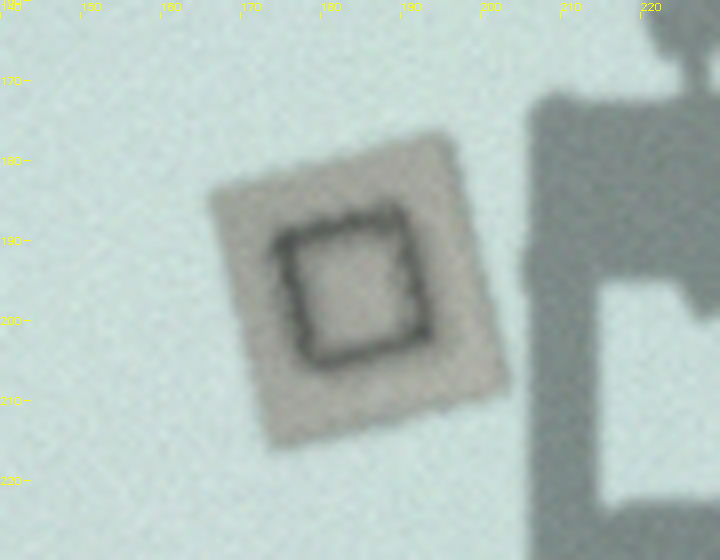

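```bash
python3 - <<'E'
from h import *
T=Cam('top');S=Cam('side')
np.set_printoptions(precision=1,suppress=True)
print(T.ray([(140+352/8,160+287/8)],53), T.ray([(140+360/8,160+290/8)],8))
# plate corners
print(T.ray([(140+210/8,160+192/8),(140+447/8,160+130/8),(140+508/8,160+388/8),(140+272/8,160+448/8)],8).mean(0))
E
python3 -m handwheel '{"gripper":[1,1,1,1,1],"offset":[[0,1,-20],[0,3,-50],[0,5,-85],[0,7,-120],[0,8,-155]],"rot":[[0,0,0],[0,0,0],[0,0,0],[0,0,0],[0,0,0]]}'
python3 -m handwheel '{"gripper":[1,1,1,1,1],"offset":[[0,1.5,-30],[0,3,-55],[0,4.5,-75],[0,4.5,-85],[0,4.5,-85]],"rot":[[0,0,0],[0,0,0],[0,0,0],[0,0,0],[0,0,0]]}'
python3 -m handwheel '{"gripper":[1,1,1],"offset":[[0,0,0],[0,0,0],[0,0,0]],"rot":[[0,0,0],[0,0,0],[0,0,0]]}'
python3 - <<'E'
from h import *
goal((529.4,283,165),14.5)
E
```

```text
[[524.6 279.2  53. ]] [[527.3 282.8   8. ]]
[527.7 283.1   8. ]
time_s: 7.43
ee_pos: [546.1, 201.0, 240.2]
ee_rot: [88.9, 90.0, 13.3]
force: [0.6, 0.5, -0.9]
gripper_width: 32.2
time_s: 7.85
ee_pos: [528.9, 284.9, 239.9]
ee_rot: [-147.4, 90.0, 137.2]
force: [0.7, -0.7, -2.0]
gripper_width: 31.8
time_s: 8.1
ee_pos: [529.9, 281.8, 240.2]
ee_rot: [-3.1, 90.0, -78.7]
force: [0.3, -0.3, -0.7]
gripper_width: 32.1
t 8.1 pos [529.87 281.8  240.16] jawyaw 14.38 w 32.1 F [ 0.35 -0.33 -0.67] q [26.93 19.79 83.64 -0.04 76.58 12.55]
offset [75.16 -0.15 -1.33] rot [-0.12  0.04  0.  ] tgt yaw 14.5
tool axes x,y,z (cols)
 [[ 0.    0.97  0.25]
 [-0.    0.25 -0.97]
 [-1.   -0.    0.  ]]
```

```bash
python3 -m handwheel '{"gripper":[1,1,1,1,1],"offset":[[20,-0.3,-1],[45,-0.3,-1],[68,-0.3,-1],[75,-0.3,-1],[75,-0.3,-1]],"rot":[[0,0,0],[0,0,0],[0,0,0],[0,0,0],[0,0,0]]}'
python3 -m handwheel '{"gripper":[1,1,1,1],"offset":[[0,0,0],[4,0,0],[8,0,0],[8,0,0]],"rot":[[0,0,0],[0,0,0],[0,0,0],[0,0,0]]}'
python3 - <<'E'
from h import *
goal((529.4,283,100),14.5)
f=grab_frame('side')[:,:,::-1]
crop(f,190,90,90,110,6,'pics/c10.png')
E
```

```text
time_s: 8.52
ee_pos: [528.0, 282.5, 163.1]
ee_rot: [-73.8, 89.7, -149.4]
force: [-0.3, -0.6, -1.0]
gripper_width: 32.1
time_s: 8.85
ee_pos: [529.0, 284.0, 157.3]
ee_rot: [83.2, 90.0, 7.7]
force: [-1.2, 0.3, -2.0]
gripper_width: 32.2
t 8.85 pos [529.05 283.97 157.29] jawyaw 14.47 w 32.2 F [-1.15  0.3  -2.04] q [27.13 22.83 91.2  -0.01 65.95 12.67]
offset [57.29  0.08  1.02] rot [-0.03  0.   -0.02] tgt yaw 14.5
tool axes x,y,z (cols)
 [[ 0.    0.97  0.25]
 [ 0.    0.25 -0.97]
 [-1.    0.    0.  ]]
```

View pics/c10.png

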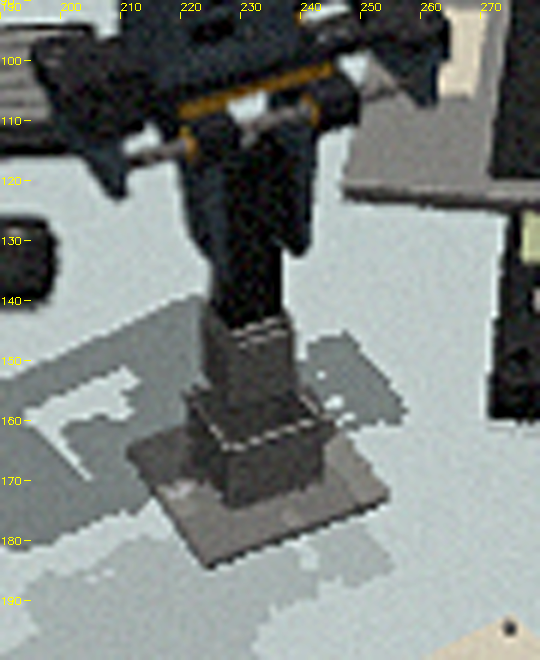

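```bash
python3 -m handwheel '{"gripper":[1,1,1,1,1],"offset":[[6,0,0.5],[12,0,0.5],[18,0,0.5],[24,0,0.5],[24,0,0.5]],"rot":[[0,0,0],[0,0,0],[0,0,0],[0,0,0],[0,0,0]]}'
python3 -m handwheel '{"gripper":[1,1,1,1,1],"offset":[[7,0,0],[14,0,0],[21,0,0],[28,0,0],[30,0,0]],"rot":[[0,0,0],[0,0,0],[0,0,0],[0,0,0],[0,0,0]]}'
python3 -m handwheel '{"gripper":[1,1,1],"offset":[[1,0,0],[2,0,0],[2,0,0]],"rot":[[0,0,0],[0,0,0],[0,0,0]]}'
python3 - <<'E'
from h import *
goal((529.4,283,99.2),14.5)
f=grab_frame('side')[:,:,::-1]
crop(f,190,90,90,110,6,'pics/c11.png')
E
```

```text
time_s: 9.32
ee_pos: [528.1, 283.1, 131.2]
ee_rot: [-75.3, 89.8, -150.8]
force: [0.5, 0.3, -1.9]
gripper_width: 31.9
time_s: 9.73
ee_pos: [528.3, 283.1, 101.4]
ee_rot: [-74.6, 89.8, -150.2]
force: [0.2, -1.1, -2.3]
gripper_width: 31.7
time_s: 9.98
ee_pos: [529.2, 283.6, 101.1]
ee_rot: [80.7, 90.0, 5.2]
force: [-1.2, 0.5, -2.0]
gripper_width: 31.6
t 9.9833 pos [529.2  283.6  101.13] jawyaw 14.47 w 31.6 F [-1.19  0.52 -2.03] q [27.09 25.65 95.45 -0.01 58.89 12.62]
offset [1.93 0.04 0.64] rot [-0.03  0.   -0.01] tgt yaw 14.5
tool axes x,y,z (cols)
 [[ 0.    0.97  0.25]
 [ 0.    0.25 -0.97]
 [-1.    0.    0.  ]]
```

View pics/c11.png

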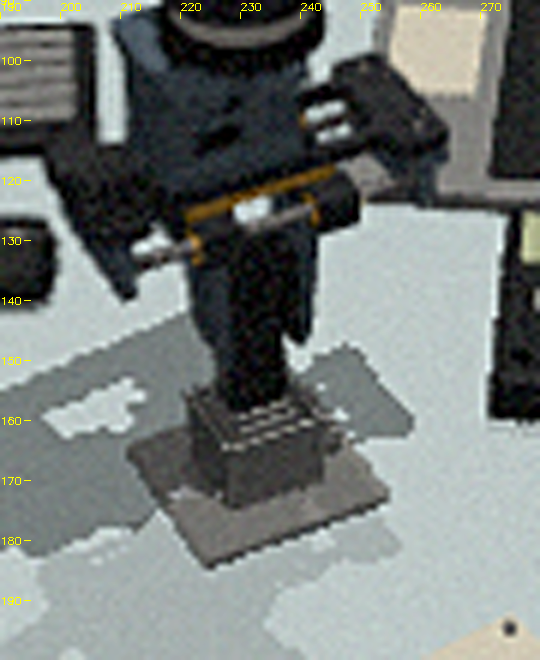

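In the pocket, about 1 mm above the floor. Lower 1 mm and release.

```bash
python3 -m handwheel '{"gripper":[1,1,1],"offset":[[1,0,0],[1,0,0],[1,0,0]],"rot":[[0,0,0],[0,0,0],[0,0,0]]}'
python3 -m handwheel '{"gripper":[0.4,0.2,0,0,0],"offset":[[0,0,0],[0,0,0],[0,0,0],[0,0,0],[0,0,0]],"rot":[[0,0,0],[0,0,0],[0,0,0],[0,0,0],[0,0,0]]}'
python3 -m handwheel '{"gripper":[0,0,0,0,0],"offset":[[0,0,0],[0,0,0],[0,0,0],[0,0,0],[0,0,0]],"rot":[[0,0,0],[0,0,0],[0,0,0],[0,0,0],[0,0,0]]}'
python3 -m handwheel '{"gripper":[0,0,0,0,0],"offset":[[-20,0,0],[-55,0,0],[-95,0,0],[-135,0,0],[-160,0,0]],"rot":[[0,0,0],[0,0,0],[0,0,0],[0,0,0],[0,0,0]]}'
python3 - <<'E'
from h import *
goal((430,-120,255),13.6)
f=grab_frame('side')[:,:,::-1]
crop(f,190,90,90,110,6,'pics/c12.png')
E
```

```text
time_s: 10.28
ee_pos: [529.1, 283.6, 100.2]
ee_rot: [78.6, 90.0, 3.0]
force: [-0.7, -0.4, -0.2]
gripper_width: 31.9
time_s: 10.7
ee_pos: [529.2, 283.6, 100.3]
ee_rot: [92.3, 90.0, 16.7]
force: [0.1, 1.0, -0.1]
gripper_width: 62.5
time_s: 11.12
ee_pos: [529.1, 283.5, 100.1]
ee_rot: [-18.3, 90.0, -93.9]
force: [-0.1, 0.8, 0.2]
gripper_width: 91.0
time_s: 11.53
ee_pos: [530.1, 284.1, 264.7]
ee_rot: [102.2, 89.7, 26.7]
force: [1.0, 0.0, -0.2]
gripper_width: 91.3
t 11.5333 pos [530.07 284.09 264.68] jawyaw 14.47 w 91.3 F [ 1.05  0.05 -0.18] q [27.09 19.09 81.2  -0.   79.38 12.62]
offset [   8.09 -197.94  366.26] rot [ 0.87 -0.07 -0.33] tgt yaw 13.6
tool axes x,y,z (cols)
 [[ 0.01  0.97  0.25]
 [ 0.    0.25 -0.97]
 [-1.    0.01 -0.  ]]
```

View pics/c12.png

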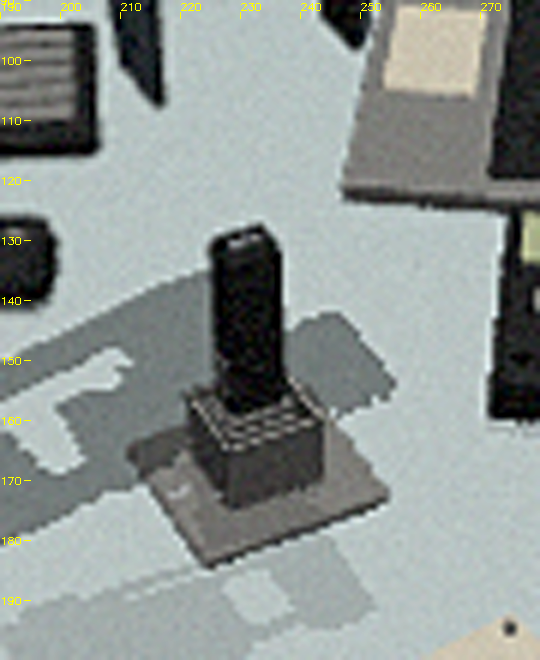

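```bash
python3 -c "
from h import *
goal((478.8,-310.6,250),13.6)" | sed -n 2p
python3 -m handwheel '{"gripper":[0,0,0,0,0],"offset":[[0,-20,40],[0,-50,80],[0,-75,120],[0,-90,155],[0,-110,190]],"rot":[[0,0,0],[0,0,0],[0.5,0,0],[0.8,0,0],[0.8,0,0]]}'
python3 -c "
from h import *
goal((478.8,-310.6,250),13.6)"
```

```text
offset [  14.55 -200.54  563.53] rot [ 0.87 -0.18 -0.8 ] tgt yaw 13.6
time_s: 12.0
ee_pos: [472.0, 81.9, 259.9]
ee_rot: [24.5, 90.0, -51.8]
force: [0.9, -0.2, 0.4]
gripper_width: 91.3
t 12.0 pos [472.03  81.88 259.87] jawyaw 13.72 w 91.3 F [ 0.94 -0.21  0.37] q [ 8.48  7.98 96.82 -0.02 75.19 -5.24]
offset [ 10.   -86.54 382.88] rot [ 0.12  0.02 -0.01] tgt yaw 13.6
tool axes x,y,z (cols)
 [[ 0.    0.97  0.24]
 [-0.    0.24 -0.97]
 [-1.    0.    0.  ]]
```

```bash
python3 -m handwheel '{"gripper":[0,0,0,0,0],"offset":[[0,-9,40],[2,-18,80],[4,-27,120],[6,-36,160],[8,-45,200]],"rot":[[0.1,0,0],[0.1,0,0],[0.1,0,0],[0.1,0,0],[0.1,0,0]]}'
python3 -m handwheel '{"gripper":[0,0,0,0,0],"offset":[[0,-9,40],[0,-18,80],[0,-27,120],[0,-36,155],[0,-40,175]],"rot":[[0,0,0],[0,0,0],[0,0,0],[0,0,0],[0,0,0]]}'
python3 -m handwheel '{"gripper":[0,0,0],"offset":[[0,0,0],[0,0,0],[0,0,0]],"rot":[[0,0,0],[0,0,0],[0,0,0]]}'
python3 - <<'E'
from h import *
goal((478.8,-310.6,160),13.6)
f=grab_frame('side')[:,:,::-1];t=grab_frame('top')[:,:,::-1]
crop(f,200,220,120,164,4,'pics/c13.png'); crop(t,320,170,100,75,8,'pics/c14.png')
E
```

```text
time_s: 12.42
ee_pos: [475.9, -123.5, 252.0]
ee_rot: [63.5, 90.0, -13.0]
force: [0.8, 0.0, 0.3]
gripper_width: 91.3
time_s: 12.83
ee_pos: [478.0, -304.9, 251.5]
ee_rot: [-33.7, 89.9, -110.2]
force: [-0.2, -1.0, 0.1]
gripper_width: 91.0
time_s: 13.08
ee_pos: [478.5, -300.2, 251.8]
ee_rot: [-163.9, 89.9, 119.7]
force: [-0.2, 0.0, -0.2]
gripper_width: 91.3
t 13.0833 pos [ 478.5  -300.24  251.79] jawyaw 13.58 w 91.3 F [-0.24  0.04 -0.21] q [-33.29  16.22  87.17   0.03  76.67 -46.88]
offset [91.78 -2.11 10.25] rot [-0.02 -0.07  0.02] tgt yaw 13.6
tool axes x,y,z (cols)
 [[-0.    0.97  0.23]
 [ 0.    0.23 -0.97]
 [-1.   -0.   -0.  ]]
```

View pics/c13.png

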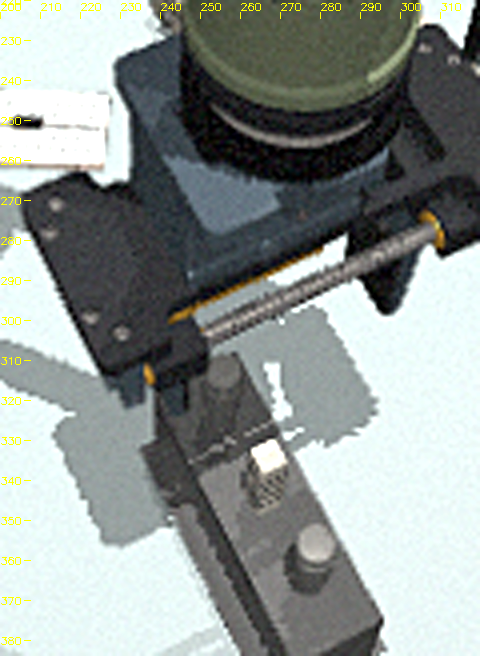

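View pics/c14.png

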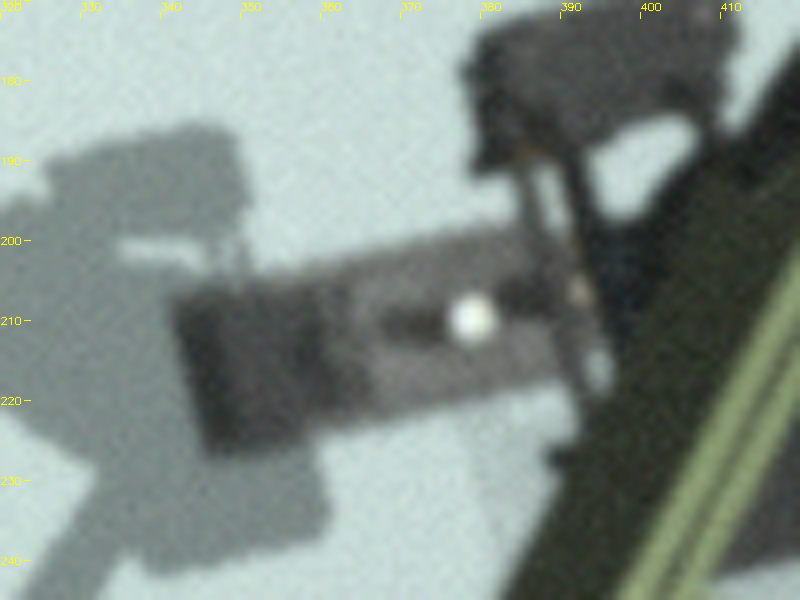

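```bash
python3 -m handwheel '{"gripper":[0,0,0,0,0],"offset":[[20,-2,10],[50,-2,10],[80,-2,10],[92,-2,10],[92,-2,10]],"rot":[[0,0,0],[0,0,0],[0,0,0],[0,0,0],[0,0,0]]}'
python3 -m handwheel '{"gripper":[0.6,0.6,0.6,0.6,0.6],"offset":[[0,0,0],[0,0,0],[0,0,0],[0,0,0],[0,0,0]],"rot":[[0,0,0],[0,0,0],[0,0,0],[0,0,0],[0,0,0]]}' 20
python3 - <<'E'
from h import *
goal((478.8,-310.6,86),13.6)
f=grab_frame('side')[:,:,::-1]
crop(f,200,250,120,134,5,'pics/c15.png')
E
```

```text
time_s: 13.6
ee_pos: [477.4, -308.7, 157.0]
ee_rot: [-138.4, 89.6, 145.3]
force: [0.2, 0.7, 0.4]
gripper_width: 91.3
time_s: 14.02
ee_pos: [479.6, -311.5, 161.2]
ee_rot: [40.8, 89.9, -35.6]
force: [0.1, 0.0, -0.4]
gripper_width: 60.7
t 14.0167 pos [ 479.6  -311.45  161.23] jawyaw 13.58 w 60.7 F [ 0.05  0.05 -0.43] q [-34.15  20.14  94.86  -0.    64.88 -47.73]
offset [75.22 -0.68 -1.14] rot [-0.02  0.09 -0.08] tgt yaw 13.6
tool axes x,y,z (cols)
 [[ 0.    0.97  0.23]
 [-0.    0.23 -0.97]
 [-1.    0.    0.  ]]
```

View pics/c15.png

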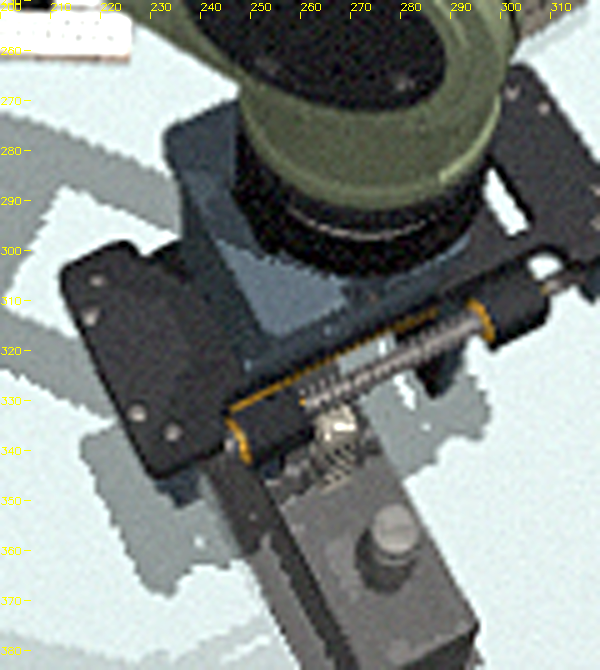

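```bash
python3 -m handwheel '{"gripper":[0.6,0.6,0.6,0.6,0.6],"offset":[[15,-0.7,-1],[35,-0.7,-1],[55,-0.7,-1],[70,-0.7,-1],[75,-0.7,-1]],"rot":[[0,0,0],[0,0,0],[0,0,0],[0,0,0],[0,0,0]]}'
python3 -m handwheel '{"gripper":[0.6,0.7,0.8,0.8,0.8],"offset":[[0,0,0],[0,0,0],[0,0,0],[0,0,0],[0,0,0]],"rot":[[0,0,0],[0,0,0],[0,0,0],[0,0,0],[0,0,0]]}' 10
python3 - <<'E'
from h import *
goal((478.8,-310.6,86),13.6)
E
```

```text
time_s: 14.48
ee_pos: [477.0, -309.7, 83.1]
ee_rot: [-137.1, 89.8, 146.5]
force: [-0.5, 0.1, -0.8]
gripper_width: 36.4
time_s: 14.9
ee_pos: [478.7, -310.8, 86.1]
ee_rot: [41.6, 89.9, -34.8]
force: [0.1, 0.7, 0.5]
gripper_width: 18.4
t 14.9 pos [ 478.73 -310.77   86.11] jawyaw 13.57 w 18.4 F [0.08 0.69 0.47] q [-34.14  24.13 100.66  -0.    55.1  -47.72]
offset [ 0.11  0.11 -0.15] rot [-0.03  0.08 -0.08] tgt yaw 13.6
tool axes x,y,z (cols)
 [[ 0.    0.97  0.23]
 [-0.    0.23 -0.97]
 [-1.    0.    0.  ]]
```

```bash
python3 -m handwheel '{"gripper":[0.85,0.9,1,1,1],"offset":[[0,0,0],[0,0,0],[0,0,0],[0,0,0],[0,0,0]],"rot":[[0,0,0],[0,0,0],[0,0,0],[0,0,0],[0,0,0]]}' 10
python3 -m handwheel '{"gripper":[1,1,1,1],"offset":[[0,0,0],[0,0,0],[0,0,0],[0,0,0]],"rot":[[0,0,0],[0,0,0],[0,0,0],[0,0,0]]}' 35
python3 -m handwheel '{"gripper":[1,1,1,1,1],"offset":[[-10,0,0],[-25,0,0],[-45,0,0],[-70,0,0],[-100,0,0]],"rot":[[0,0,0],[0,0,0],[0,0,0],[0,0,0],[0,0,0]]}' 35
python3 - <<'E'
from h import *
goal((478.8,-310.6,220),13.6)
E
```

```text
time_s: 15.32
ee_pos: [478.8, -310.7, 85.8]
ee_rot: [48.9, 89.9, -27.5]
force: [1.2, -0.0, 5.0]
gripper_width: 13.9
time_s: 15.65
ee_pos: [478.9, -310.7, 85.8]
ee_rot: [49.6, 89.9, -26.9]
force: [1.2, 0.1, 5.7]
gripper_width: 14.2
time_s: 16.07
ee_pos: [476.9, -309.7, 184.7]
ee_rot: [-130.5, 89.7, 153.0]
force: [0.5, 0.1, -1.0]
gripper_width: 13.6
t 16.0667 pos [ 476.89 -309.74  184.71] jawyaw 13.59 w 13.6 F [ 0.45  0.06 -0.97] q [-34.14  19.02  92.96  -0.04  68.3  -47.72]
offset [-35.3    1.53   1.17] rot [-0.01 -0.18  0.21] tgt yaw 13.6
tool axes x,y,z (cols)
 [[-0.    0.97  0.23]
 [ 0.    0.23 -0.97]
 [-1.   -0.   -0.  ]]
```

```bash
python3 -m handwheel '{"gripper":[1,1,1,1,1],"offset":[[-20,0,0],[-40,0,0],[-53,0,0],[-53,0,0],[-53,0,0]],"rot":[[0,0,0],[0,0,0],[0,0,0],[0,0,0],[0,0,0]]}' 35
python3 - <<'E'
from h import *
goal((591.5,-68.2,240),13.6)
f=grab_frame('side')[:,:,::-1]
crop(f,190,210,130,150,5,'pics/c16.png')
S=Cam('side');p=state()['ee_pos'];print(S.proj([p,p-[0,0,117]]))
E
```

```text
time_s: 16.48
ee_pos: [477.7, -310.4, 238.2]
ee_rot: [-79.3, 90.0, -155.7]
force: [-0.6, 0.7, -0.6]
gripper_width: 13.7
t 16.4833 pos [ 477.7  -310.39  238.18] jawyaw 13.57 w 13.7 F [-0.64  0.69 -0.55] q [-34.15  17.04  87.96  -0.03  75.02 -47.72]
offset [  -1.95  167.46 -208.73] rot [-0.03  0.01  0.03] tgt yaw 13.6
tool axes x,y,z (cols)
 [[-0.    0.97  0.23]
 [-0.    0.23 -0.97]
 [-1.   -0.    0.  ]]
[[267.84 311.7 ]
 [265.25 337.38]]
```

View pics/c16.png

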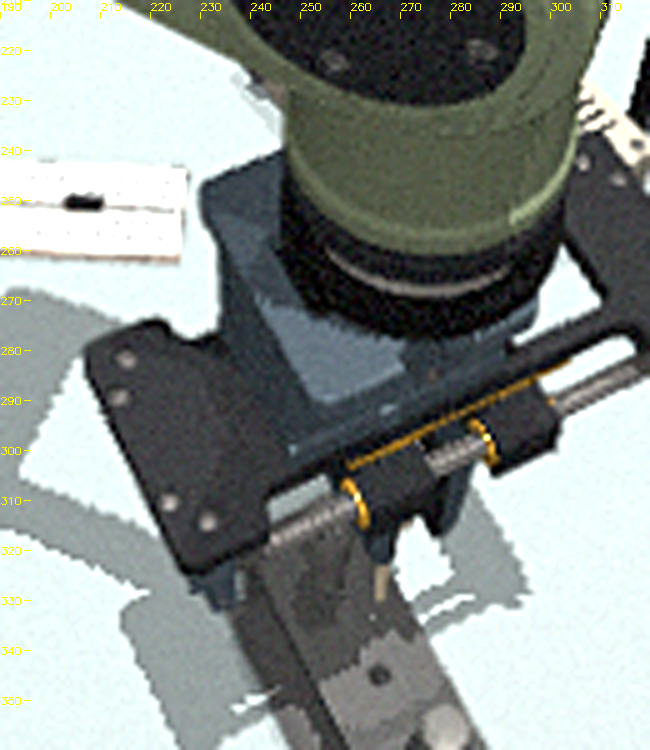

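```bash
python3 -m handwheel '{"gripper":[1,1,1,1,1],"offset":[[0,15,-18],[0,38,-48],[0,64,-80],[0,90,-112],[0,116,-144]],"rot":[[0,0,0],[0,0,0],[0,0,0],[0,0,0],[0,0,0]]}'
python3 -m handwheel '{"gripper":[1,1,1,1,1],"offset":[[0,22,-28],[0,40,-50],[0,50,-63],[0,50,-63],[0,50,-63]],"rot":[[0,0,0],[0,0,0],[0,0,0],[0,0,0],[0,0,0]]}'
python3 -m handwheel '{"gripper":[1,1,1,1,1],"offset":[[0,0,0],[0,0,0],[0,0,0],[0,0,0],[0,0,0]],"rot":[[0,0,0],[0,0,0],[0,0,0],[0,0,0],[0,0,0]]}'
python3 - <<'E'
from h import *
goal((591.5,-68.2,177),13.6)
E
```

```text
time_s: 16.95
ee_pos: [556.5, -141.5, 236.2]
ee_rot: [-113.3, 89.8, 170.2]
force: [0.0, -0.2, -0.8]
gripper_width: 14.2
time_s: 17.37
ee_pos: [590.2, -69.7, 236.3]
ee_rot: [-98.5, 89.8, -174.8]
force: [-0.7, -1.3, -1.2]
gripper_width: 13.9
time_s: 17.78
ee_pos: [590.7, -71.0, 238.2]
ee_rot: [21.5, 90.0, -55.0]
force: [-0.2, 0.1, -0.2]
gripper_width: 13.6
t 17.7833 pos [590.75 -70.99 238.23] jawyaw 13.51 w 13.6 F [-0.24  0.13 -0.22] q [ -7.96  19.36  84.56  -0.01  76.08 -21.46]
offset [61.23  1.38 -2.55] rot [-0.09  0.01 -0.  ] tgt yaw 13.6
tool axes x,y,z (cols)
 [[ 0.    0.97  0.23]
 [-0.    0.23 -0.97]
 [-1.    0.    0.  ]]
```

Lower to tip about 12 mm over the lid (TCP 179) and look.

```bash
python3 -m handwheel '{"gripper":[1,1,1,1,1],"offset":[[15,1.4,-2.5],[35,1.4,-2.5],[50,1.4,-2.5],[59,1.4,-2.5],[59,1.4,-2.5]],"rot":[[0,0,0],[0,0,0],[0,0,0],[0,0,0],[0,0,0]]}'
python3 -m handwheel '{"gripper":[1,1,1,1,1],"offset":[[0,0,0],[0,0,0],[0,0,0],[0,0,0],[0,0,0]],"rot":[[0,0,0],[0,0,0],[0,0,0],[0,0,0],[0,0,0]]}'
python3 - <<'E'
from h import *
goal((591.5,-68.2,167),13.6)
p=state()['ee_pos'];tip=p-[0,0,117]
f=grab_frame('side')[:,:,::-1];t=grab_frame('top')[:,:,::-1]
crop(f,240,190,80,80,8,'pics/c17.png'); crop(t,260,140,80,70,8,'pics/c18.png')
print(Cam('side').proj([tip,tip+[0,0,30]]),Cam('top').proj([tip]))
E
```

```text
time_s: 18.2
ee_pos: [590.4, -67.6, 177.0]
ee_rot: [-109.6, 89.8, 174.0]
force: [0.1, 0.1, -0.7]
gripper_width: 14.0
time_s: 18.62
ee_pos: [592.1, -67.5, 179.9]
ee_rot: [65.7, 89.9, -10.7]
force: [0.1, 0.3, -0.7]
gripper_width: 13.8
t 18.6167 pos [592.1  -67.54 179.86] jawyaw 13.58 w 13.8 F [ 0.1   0.27 -0.66] q [ -7.61  21.44  89.96  -0.    68.52 -21.19]
offset [12.86 -0.76  0.5 ] rot [-0.02  0.03 -0.07] tgt yaw 13.6
tool axes x,y,z (cols)
 [[ 0.    0.97  0.23]
 [-0.    0.23 -0.97]
 [-1.    0.    0.  ]]
[[284.34 243.36]
 [285.27 236.33]] [[294.19 174.72]]
```

View pics/c17.png

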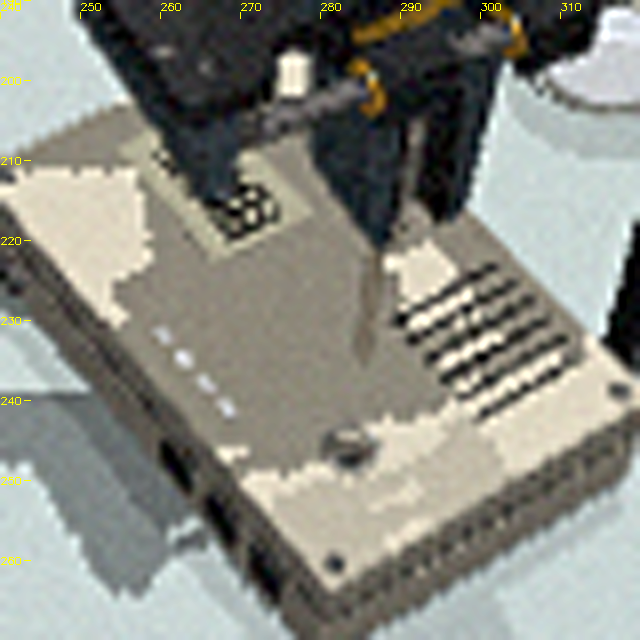

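View pics/c18.png

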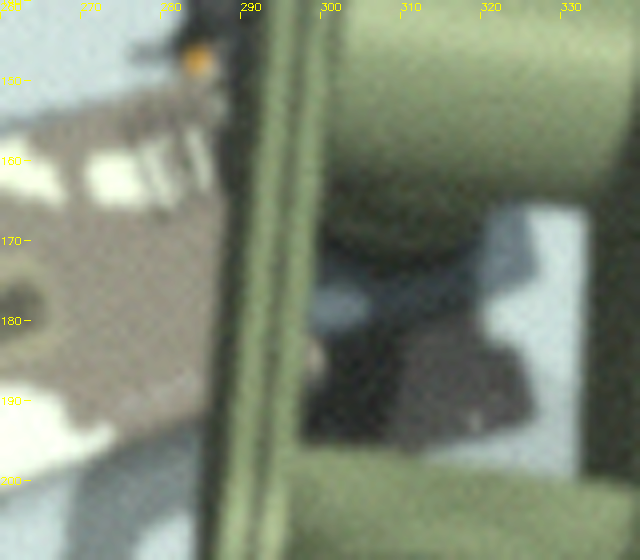

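```bash
python3 - <<'E'
from h import *
p=state()['ee_pos'];S=Cam('side')
print(S.proj([p-[0,0,79],p-[0,0,11],[591.5,-68.2,50]]))
print(S.ray([(240+365/8,190+360/8)],p[2]-79),S.ray([(240+349/8,190+447/8)],50))
E
```

```text
[[285.43408226 234.48330791]
 [287.72370047 216.94101263]
 [283.80516281 246.52758284]]
[[591.92563401 -69.09458256 100.50861299]] [[591.61924417 -66.18383622  50.        ]]
```

```bash
python3 -m handwheel '{"gripper":[1,1,1,1,1],"offset":[[10,-0.5,0],[20,-0.5,0],[30,-0.5,0],[37,-0.5,0],[37,-0.5,0]],"rot":[[0,0,0],[0,0,0],[0,0,0],[0,0,0],[0,0,0]]}'
python3 -m handwheel '{"gripper":[1,1,1,1,1],"offset":[[2,0,0],[2,0,0],[2,0,0],[2,0,0],[2,0,0]],"rot":[[0,0,0],[0,0,0],[0,0,0],[0,0,0],[0,0,0]]}'
python3 - <<'E'
from h import *
goal((591.5,-68.2,141),13.6)
p=state()['ee_pos'];tip=p-[0,0,79]
f=grab_frame('side')[:,:,::-1]
crop(f,255,205,55,55,11,'pics/c19.png')
print(Cam('side').proj([tip,tip+[0,0,68],[591.5,-68.2,50]]))
E
```

```text
time_s: 19.13
ee_pos: [589.7, -67.4, 139.4]
ee_rot: [-109.9, 89.7, 173.7]
force: [-0.5, 0.3, -0.9]
gripper_width: 13.9
time_s: 19.55
ee_pos: [591.6, -67.7, 140.6]
ee_rot: [66.4, 89.9, -10.0]
force: [-0.4, 0.5, -0.6]
gripper_width: 14.1
t 19.55 pos [591.56 -67.65 140.59] jawyaw 13.57 w 14.1 F [-0.43  0.5  -0.62] q [ -7.63  23.16  93.27  -0.    63.52 -21.2 ]
offset [-0.41 -0.18  0.52] rot [-0.03  0.02 -0.05] tgt yaw 13.6
tool axes x,y,z (cols)
 [[ 0.    0.97  0.23]
 [-0.    0.23 -0.97]
 [-1.    0.    0.  ]]
[[284.11 243.73]
 [286.25 227.31]
 [283.81 246.53]]
```

View pics/c19.png

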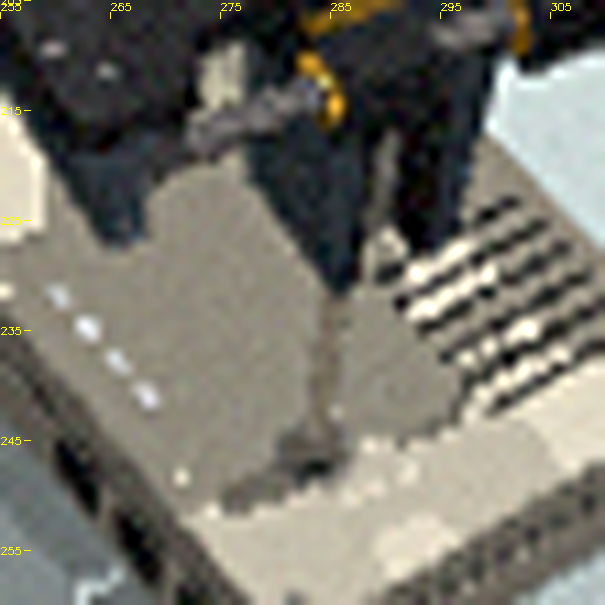

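```bash
python3 -m handwheel '{"gripper":[1,1,1,1,1],"offset":[[2,0,-0.4],[4,0,-0.4],[6,0,-0.4],[8,0,-0.4],[8,0,-0.4]],"rot":[[0,0,0],[0,0,0],[0,0,0],[0,0,0],[0,0,0]]}'
python3 -m handwheel '{"gripper":[1,1,1,1,1],"offset":[[2,0,0],[4,0,0],[5,0,0],[5,0,0],[5,0,0]],"rot":[[0,0,0],[0,0,0],[0,0,0],[0,0,0],[0,0,0]]}'
python3 - <<'E'
from h import *
goal((591.5,-67.2,121),13.6)
p=state()['ee_pos'];tip=p-[0,0,79]
f=grab_frame('side')[:,:,::-1]
crop(f,255,205,55,55,11,'pics/c20.png')
E
```

```text
time_s: 20.02
ee_pos: [590.8, -67.2, 131.5]
ee_rot: [-105.6, 89.9, 178.0]
force: [-1.3, 0.1, -0.5]
gripper_width: 13.7
time_s: 20.43
ee_pos: [591.2, -67.2, 127.0]
ee_rot: [-61.7, 90.0, -138.1]
force: [-0.2, 0.2, -0.4]
gripper_width: 13.6
t 20.4333 pos [591.17 -67.24 127.05] jawyaw 13.57 w 13.6 F [-0.2   0.18 -0.43] q [ -7.59  23.83  94.32  -0.01  61.86 -21.16]
offset [6.05 0.33 0.03] rot [-0.03  0.    0.01] tgt yaw 13.6
tool axes x,y,z (cols)
 [[-0.    0.97  0.23]
 [-0.    0.23 -0.97]
 [-1.   -0.    0.  ]]
```

View pics/c20.png

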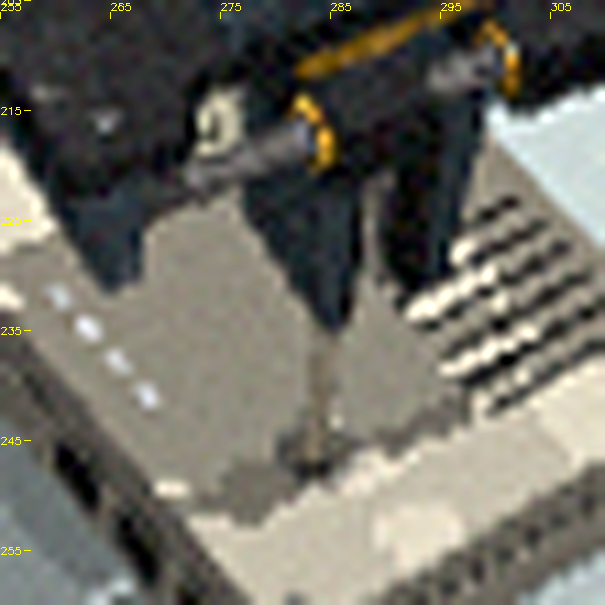

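```bash
python3 -m handwheel '{"gripper":[1,1,1,1,1],"offset":[[2,0.2,0],[4,0.2,0],[6,0.2,0],[6,0.2,0],[6,0.2,0]],"rot":[[0,0,0],[0,0,0],[0,0,0],[0,0,0],[0,0,0]]}' 40
python3 -m handwheel '{"gripper":[1,1,1,1,1],"offset":[[1,0,0],[2,0,0],[3,0,0],[4,0,0],[4,0,0]],"rot":[[0,0,0],[0,0,0],[0,0,0],[0,0,0],[0,0,0]]}'
python3 -m handwheel '{"gripper":[1,1,1],"offset":[[0,0,0],[0,0,0],[0,0,0]],"rot":[[0,0,0],[0,0,0],[0,0,0]]}'
```

```text
time_s: 20.9
ee_pos: [591.2, -67.2, 120.9]
ee_rot: [-101.0, 90.0, -177.4]
force: [-0.4, 0.8, -0.8]
gripper_width: 14.3
time_s: 21.32
ee_pos: [591.5, -67.2, 117.3]
ee_rot: [56.9, 90.0, -19.6]
force: [-0.0, 0.6, 2.1]
gripper_width: 14.0
time_s: 21.57
ee_pos: [591.5, -67.2, 117.3]
ee_rot: [55.9, 90.0, -20.5]
force: [0.1, -0.5, 1.7]
gripper_width: 13.7
```

```bash
python3 -m handwheel '{"gripper":[1,1,1,1,1],"offset":[[1,0,0],[2,0,0],[3,0,0],[3.5,0,0],[3.5,0,0]],"rot":[[0,0,0],[0,0,0],[0,0,0],[0,0,0],[0,0,0]]}'
python3 -m handwheel '{"gripper":[1,1,1,1],"offset":[[0.5,0,0],[0.5,0,0],[0.5,0,0],[0.5,0,0]],"rot":[[0,0,0],[0,0,0],[0,0,0],[0,0,0]]}'
python3 -m handwheel '{"gripper":[1,1,1,1],"offset":[[0.5,0,0],[0.5,0,0],[0.5,0,0],[0.5,0,0]],"rot":[[0,0,0],[0,0,0],[0,0,0],[0,0,0]]}'
```

```text
time_s: 21.98
ee_pos: [591.5, -67.2, 113.7]
ee_rot: [53.4, 90.0, -23.0]
force: [-0.8, 1.1, 2.2]
gripper_width: 14.1
time_s: 22.32
ee_pos: [591.5, -67.2, 113.3]
ee_rot: [55.9, 90.0, -20.5]
force: [0.1, -0.3, 4.3]
gripper_width: 14.1
time_s: 22.65
ee_pos: [591.5, -67.2, 112.7]
ee_rot: [52.5, 90.0, -23.9]
force: [0.8, 0.0, 4.9]
gripper_width: 13.7
```

```bash
python3 -m handwheel '{"gripper":[1,1,1,1,1],"offset":[[0.4,0,0],[0.4,0,0],[0.4,0,0],[0.4,0,0],[0.4,0,0]],"rot":[[0,0,0],[0,0,0],[0,0,0],[0,0,0],[0,0,0]]}'
for i in 1 2; do python3 -m handwheel '{"gripper":[1,1,1,1,1],"offset":[[0,0,0],[0,0,0],[0,0,0],[0,0,0],[0,0,0]],"rot":[[0,0,0],[0,0,0],[0,0,0],[0,0,0],[0,0,0]]}'; done
```

```text
time_s: 23.07
ee_pos: [591.5, -67.2, 112.6]
ee_rot: [59.0, 90.0, -17.5]
force: [-0.1, -0.1, 5.7]
gripper_width: 13.4
time_s: 23.48
ee_pos: [591.5, -67.2, 112.6]
ee_rot: [64.5, 90.0, -11.9]
force: [-1.8, 0.4, 5.6]
gripper_width: 13.7
time_s: 23.9
ee_pos: [591.5, -67.2, 112.6]
ee_rot: [59.9, 90.0, -16.6]
force: [-1.1, -0.1, 6.3]
gripper_width: 13.6
```

```bash
python3 -m handwheel '{"gripper":[1,1,1,1,1],"offset":[[0.3,0,0],[0.6,0,0],[0.6,0,0],[0.6,0,0],[0.6,0,0]],"rot":[[0,0,0],[0,0,0],[0,0,0],[0,0,0],[0,0,0]]}'
for i in 1 2 3 4 5 6 7; do python3 -m handwheel '{"gripper":[1,1,1,1,1],"offset":[[0,0,0],[0,0,0],[0,0,0],[0,0,0],[0,0,0]],"rot":[[0,0,0],[0,0,0],[0,0,0],[0,0,0],[0,0,0]]}' | egrep 'time|pos|force'; done
python3 - <<'E'
from h import *
goal((591.5,-67.2,112.5),13.6)
f=grab_frame('side')[:,:,::-1]
cv2.imwrite('pics/s21.png',cv2.resize(f,(800,600)))
crop(f,255,205,55,55,11,'pics/c21.png')
E
```

```text
time_s: 24.32
ee_pos: [591.5, -67.2, 112.5]
ee_rot: [60.9, 90.0, -15.6]
force: [-1.6, -0.1, 8.1]
gripper_width: 13.7
time_s: 24.73
ee_pos: [591.5, -67.2, 112.5]
force: [-1.3, -0.6, 7.4]
time_s: 25.15
ee_pos: [591.6, -67.2, 112.5]
force: [-2.3, 0.1, 7.8]
time_s: 25.57
ee_pos: [591.5, -67.2, 112.5]
force: [-1.3, -0.2, 8.5]
time_s: 25.98
ee_pos: [591.5, -67.2, 112.5]
force: [-2.2, 0.1, 7.8]
time_s: 26.4
ee_pos: [591.6, -67.2, 112.5]
force: [-0.9, 0.6, 7.9]
time_s: 26.82
ee_pos: [591.5, -67.2, 112.5]
force: [-1.9, 0.1, 8.3]
time_s: 27.23
ee_pos: [591.5, -67.2, 112.5]
force: [-1.8, 0.6, 8.4]
t 27.2333 pos [591.51 -67.19 112.48] jawyaw 13.57 w 13.9 F [-1.78  0.57  8.37] q [ -7.58  24.6   95.39  -0.01  59.97 -21.16]
offset [-0.02 -0.01  0.  ] rot [-0.03  0.02 -0.04] tgt yaw 13.6
tool axes x,y,z (cols)
 [[ 0.    0.97  0.23]
 [-0.    0.23 -0.97]
 [-1.    0.    0.  ]]
```

View pics/s21.png

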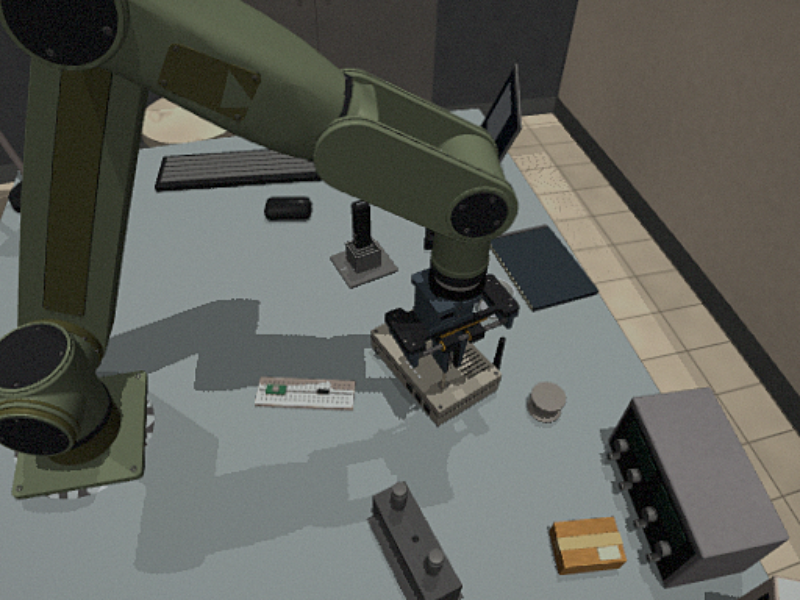

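View pics/c21.png

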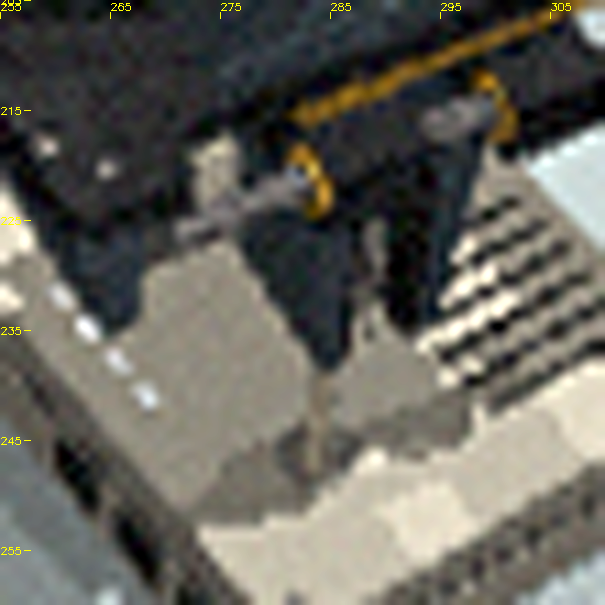

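```bash
python3 -c "
from workcell import *
print(job_done()); print(state()['force'],state()['ee_pos'])"
```

```text
the job is handed in; nothing more can be done
None
the job is handed in; nothing more can be done
```

I booked in the gateway and handed the job in at about 27 s, with the probe still holding the reset button down.

- **Scan:** I held the scanner upright over the label's middle, nose about 100 mm above the lid, steady for about 1.3 s. Then I put it back in its stand and let go. The side camera shows it standing upright in the pocket.
- **Reset button:** The probe came out of the middle rack hole and its tip went through the reset hole without touching the lid. The force rose as the spring should, about 2.3 N part-way and 5 N at the bottom. After that the tool stopped sinking and only the force grew, so I take the button to be at its 6 mm stop. It has been fully down for over 3 s at about 8 N, with the gripper set to 40 N.
- **Rest of the bench:** In the last side picture the two screwdrivers and the other things I can see are where they were. The arm hid the tub and most of the multimeter there; nothing in the run's forces suggested contact with anything else.

- **Cameras disagreed:** The two cameras differed by 2–3 mm, and I used mainly the side camera for the hole because the arm hid it from above. The last picture shows the shaft in the middle of the ring.
- **Not measured:** I could not read the button's travel directly; it is worked out from the tool height and the force. I also could not read the force after handing in.

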